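# Put stock bins away by height

### The arm

A 6-joint arm with a two-finger parallel gripper is mounted at the origin on the work surface. World frame = base frame: x ahead of the robot, y to its left, z up, the work surface at z = 0. Lengths are in m, angles in rad, forces in N, time in s.
With the tool pointing down it reaches from about 0.35 to 0.975 m from the base axis. Payload 4.9 kg.
Tool frame: the origin (TCP) lies on the centre line of the jaws, within the pads' length; the fingertips stand 8 mm ahead of it and the grasp point (between the pads) lies 11 mm behind it; z points along the fingers, y is the direction in which the jaws open and shut (so a half turn about z gives the same grasp; the last joint's range is limited). The gripper opens to 85 mm and grips with 20 to 120 N. Pads are 22 mm wide; open, the fingers measure 114 mm over their backs; the gripper's body (76 mm by 85 mm) begins 54 mm behind the grasp point. The pads swing forward as they close: fully open they stand 13 mm farther back than shut.
Start: joints at [1.091, 0.053, 1.613, -0, 1.476, -0.119], TCP at [0.221, 0.585, 0.239] pointing down, gripper open.
Joint ranges: [-3.01, 3.01], [-1.01, 2.22], [0.06, 2.58], [-1.02, 4.17], [0.09, 2.62], [-3.14, 3.14]. Speed limits (rad/s): [2.57, 2.57, 3.14, 3.14, 3.14, 3.14].

### API

Orientations are given as a unit quaternion [w, x, y, z].
In Python, from plant import manip gives the robot as it stands.
- The arm moves only by the tool step_arm, never from a script. Its argument "deltas" is a list of rows, each a list of 7 numbers: the shift along the tool's x, y, z in m, then the turn, a rotation vector about the tool's x, y, z in rad, then the gripper command: -1 is fully open, 1 is shut, values between are in proportion. In form: [[dx, dy, dz, ax, ay, az, hand], ...]. A call has 1 to 20 rows; each row is the pose to reach, as a shift and turn from the pose commanded when the call began, along the tool's axes at that moment; what a row does not reach only later rows make up. A row lasts 1/10 s, in which the tool goes at most 50 mm and 8.59 degrees, less where a joint would pass 70% of its speed; a pose out of reach is approached as far as the arm can. A call with a gripper value outside its range is refused whole. The fingers move at their own pace and stop on an object; the grip force is fixed at half the most. Time passes only in rows, so rows that repeat a pose let the fingers close. It gives the time, the measured TCP pose, the force and the opening at its end, in the units of the state.
- manip.state(): the state, without advancing time (a new reading comes with each control period).
- manip.grab_frame(name): name is "scene" or "side" or "wrist"; returns the picture (384x512x3 uint8, red, green, blue); there is no depth.
- manip.get_calibration(name): a dict with "fov_y" (degrees; the focal length in pixels is half the picture's height over the tangent of half this angle, whatever the lens; pixels are square), "cx", "cy" (the principal point, pixels), "R" (3x3) and "t" (3): a world point X has camera coordinates R X + t. Camera axes: x right, y down, z forward; pixel columns grow to the right and rows downward; lengths in m; the calibration is good to about 2 mm. A picture is of the moment at which its call begins: read the wrist's pose just before it. get_calibration takes no time and is no camera call; for the wrist camera it gives the pose at the moment of the call.
- manip.job_done(): hands the job in, once; it reports no verdict.
The state is a dict: "time": time; "joint_pos": joint angles; "joint_vel": joint speeds; "joint_efforts": joint torques, N m; "tool_pos": TCP position; "tool_rot": TCP orientation; "contact_force": force on the tool from outside, world axes, zero at the start; "ft_torque": the same for the moment, N m; "gripper_width": opening from 0.0 (shut) to 1.0 (fully open).
Only numpy, scipy, OpenCV 4.12 (cv2) and the standard library are available. Lean on these libraries where they do the work, as an engineer would, in place of code of your own. Each camera call takes 0.05 s, during which the arm holds its last target.

### The job

Put the two purple stock bins away by height in the red racks: the deep bin in the tier with the high headroom, the shallow bin in the tier with the low headroom. Leave each one standing flat and straight, pushed fully home against the back stop. Keep the bins upright all the way so nothing would spill, and leave the finial, the carton and the cast cap where they are.

Things in the scene. Friction and masses are not known exactly. Their poses are not given: they have to be found in the camera images.
- deep_bin: Straight-sided purple plastic stock bin, 140 mm long (x) by 60 mm wide (y, the way to grip it), rim 105 mm high, with steel castings fixed in it, some leaves standing 13 mm above the rim between x = -10 and +55 mm; 118 mm tall overall, about 0.35 kg (varies). An aluminium rosette marks its front end (-x). Origin: centre of the underside; x lengthwise, front to back, z up.
- shallow_bin: Straight-sided purple plastic stock bin, 140 mm long (x) by 60 mm wide (y, the way to grip it), rim 52 mm high, with steel castings fixed in it, two balls standing 10 mm above the rim near its middle; 62 mm tall overall, about 0.28 kg (varies). An aluminium rosette marks its front end (-x). Origin: centre of the underside; x lengthwise, front to back, z up.
- tall_rack: Red steel one-tier rack fixed to the bench, open at its front (-x). A barred roof, x = -45 to +90 mm, leaves 132 mm headroom over the deck; roof top 162 mm above the bench. Front 35 mm of deck open above. 12 mm posts at x = -39 and +84, y = +-71 mm: 130 mm clear between. Origin: on the bench under the deck's centre; x runs into the rack from its front, z up.
- low_rack: Red steel one-tier rack fixed to the bench, open at its front (-x). A barred roof, x = -45 to +90 mm, leaves 76 mm headroom over the deck; roof top 162 mm above the bench. Front 35 mm of deck open above. 12 mm posts at x = -39 and +84, y = +-71 mm: 130 mm clear between. Origin: on the bench under the deck's centre; x runs into the rack from its front, z up.
- tall_rack_home (a point): Centre of the top of the high-headroom rack's deck, 20 mm above the bench, with the rack's axes. Deck 160 mm deep (x = -80 to +80) and 154 mm wide; a back-stop bar 22 mm high has its front face at x = +70 mm. A bin fully home has its underside centre here.
- low_rack_home (a point): Centre of the top of the low-headroom rack's deck, 76 mm above the bench, with the rack's axes. Deck 160 mm deep (x = -80 to +80) and 154 mm wide; a back-stop bar 22 mm high has its front face at x = +70 mm. A bin fully home has its underside centre here.
- finial: Bystander: dark steel spear finial, 60 mm base, 100 mm tall, standing on the bench. Origin: centre of its underside, z up.
- carton: Bystander: open cardboard carton of rosettes, 110 x 90 x 60 mm. Origin: centre of its underside, z up.
- cast_cap: Bystander: round steel post cap, 68 mm across, 24 mm high, lying on the bench beside the racks. Origin: centre of its underside, z up.
There are look-alikes about, which are no part of the job. What is shaped like the low_rack but turquoise is not meant.

How it is judged:
By the outcome, as a careful person would: the job done as asked, in the order asked, and still so for the second after the job is handed in, with the robot touching nothing.
It also fails if it takes over 70 s, if anything falls off the work surface, if the arm or the gripper's body presses on something with over 40 N, if the wrist force passes 120 N, or if a joint passes its speed limit or range.

## Working session

There is one attempt and no reset: what is moved stays moved. The work goes in short steps, Python scripts to look and compute and a tool call to move; the robot and the scene stay as the last step left them, time stands still between calls to the robot, and variables do not carry over. Pictures are saved under pics/ and viewed, and the job is handed in when it is done.

Besides the shell and the picture viewer there is one more tool, called as name([rows], argument=value, ...), one row to a line, values as JSON. step_arm: Moves the arm, as the interface text tells. Its arguments: {"type":"object","properties":{"deltas":{"type":"array"}},"required":["deltas"]}

```bash
mkdir -p pics; ls
python3 - <<'E'
from plant import manip
import cv2
for n in ["scene","side","wrist"]:
    c=manip.get_calibration(n); print(n,c)
    cv2.imwrite(f"pics/{n}0.png",cv2.cvtColor(manip.grab_frame(n),cv2.COLOR_RGB2BGR))
print(manip.state())
E
```

```text
pics
scene {'fov_y': 46.487300784328994, 'cx': 260.95696565014373, 'cy': 186.21287536890736, 'R': array([[-0.07676302,  0.99699787, -0.01013387],
       [ 0.62788012,  0.04044275, -0.7772586 ],
       [-0.77451532, -0.06602757, -0.62909965]]), 't': array([ 0.03299313, -0.22987494,  1.77665275])}
side {'fov_y': 47.412910203583955, 'cx': 250.2025479394053, 'cy': 195.7885432994204, 'R': array([[ 0.88289833,  0.46949064,  0.00831177],
       [ 0.2898268 , -0.53093467, -0.79630949],
       [-0.36944684,  0.70546929, -0.6048323 ]]), 't': array([-0.38757751, -0.05811677,  1.69197547])}
wrist {'fov_y': 59.97571173601699, 'cx': 250.95096280019314, 'cy': 189.74387228285914, 'R': array([[ 0.35262493,  0.93576185, -0.00232921],
       [ 0.89824945, -0.33778924,  0.28115183],
       [ 0.26230437, -0.10123336, -0.95966047]]), 't': array([-0.62364194, -0.03670356,  0.37963399])}
{'time': 0.15, 'joint_pos': array([ 1.09097881e+00,  5.32661124e-02,  1.61399094e+00,  1.64647487e-05,
        1.47600124e+00, -1.19012967e-01]), 'joint_vel': array([-8.26117598e-05, -2.04414467e-03, -5.00354810e-03, -1.99723736e-04,
        1.86818103e-05, -4.32834010e-04]), 'joint_efforts': array([ 6.61332815e-04, -3.94244099e+01, -3.70721018e+01, -9.29175098e-05,
        4.68845203e-03,  8.61336389e-07]), 'tool_pos': array([0.2204225 , 0.58432961, 0.23830029]), 'tool_rot': array([-2.53479685e-04,  1.79426043e-01,  9.83771112e-01, -7.93348902e-04]), 'contact_force': array([ 0.32816817, -0.75155074, -0.37869813]), 'ft_torque': array([0.04125749, 0.00235455, 0.02911165]), 'gripper_width': 0.9995833837081266}
```

View pics/scene0.png

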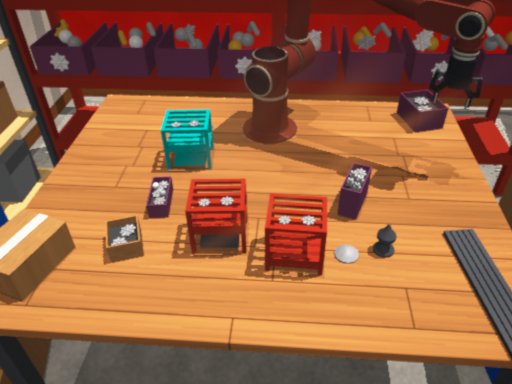

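View pics/side0.png

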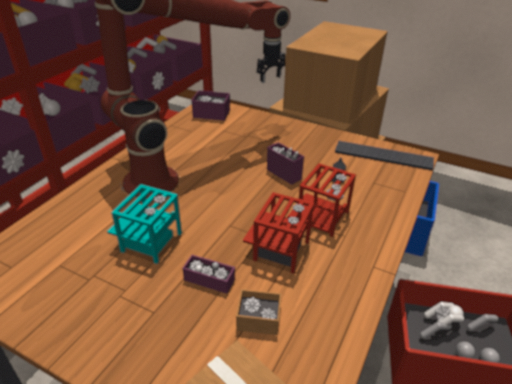

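View pics/wrist0.png

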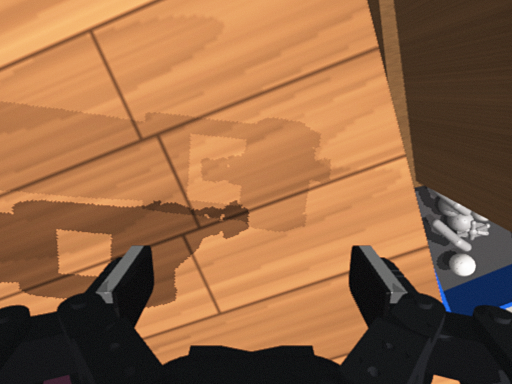

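Candidates so far, in scene pixels. Purple bins are at (161,197), (354,190) and (422,111). Red racks are at (217,215) and (296,235), and the turquoise rack at (188,138) is excluded. I'll enlarge these to confirm.

Run:
```python
import cv2,numpy as np
s=cv2.imread("pics/scene0.png"); d=cv2.imread("pics/side0.png")
a=cv2.resize(s[160:285,135:400],None,fx=3,fy=3,interpolation=cv2.INTER_CUBIC)
cv2.imwrite("pics/sc_a.png",a)
b=cv2.resize(d[80:310,170:365],None,fx=2.6,fy=2.6,interpolation=cv2.INTER_CUBIC)
cv2.imwrite("pics/sd_a.png",b)
c=cv2.resize(s[75:145,380:470],None,fx=4,fy=4,interpolation=cv2.INTER_CUBIC)
cv2.imwrite("pics/sc_b.png",c)
```

```text
(no output)
```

View pics/sc_a.png

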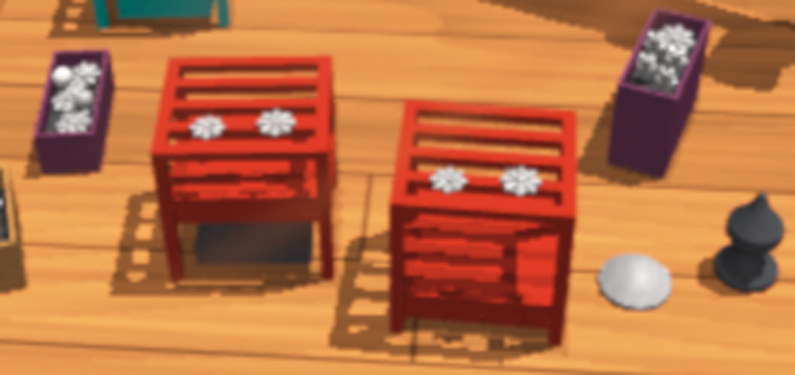

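View pics/sd_a.png

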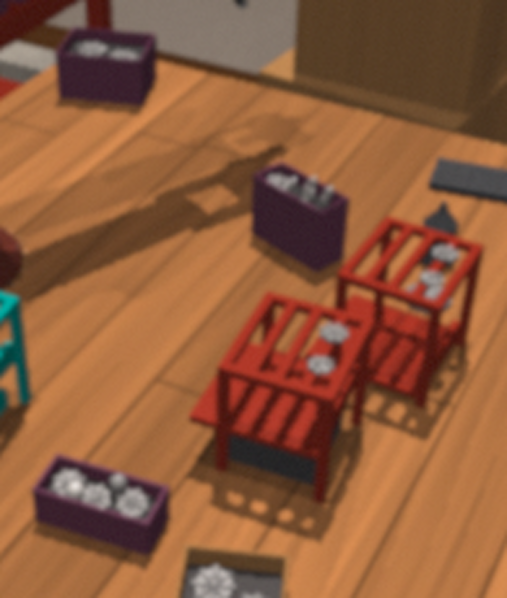

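View pics/sc_b.png

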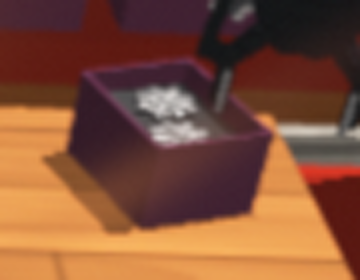

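```bash
cat > h.py <<'E'
import numpy as np, cv2
def ray(c,u,v):
    f=192/np.tan(np.radians(c["fov_y"])/2)
    d=np.array([(u-c["cx"])/f,(v-c["cy"])/f,1.]); R=np.array(c["R"]); t=np.array(c["t"])
    return -R.T@t, R.T@d
def onz(c,u,v,z):
    o,d=ray(c,u,v); return o+d*(z-o[2])/d[2]
def proj(c,X):
    f=192/np.tan(np.radians(c["fov_y"])/2); p=np.array(c["R"])@np.array(X)+c["t"]
    return p[:2]/p[2]*f+[c["cx"],c["cy"]]
E
python3 - <<'E'
from plant import manip
from h import *
np.set_printoptions(precision=4,suppress=True)
c=manip.get_calibration("scene")
Q={"low":([(170,58),(331,57),(333,152),(154,155)],.162),"tall":([(406,101),(576,110),(575,213),(393,207)],.162),
"deep":([(655,12),(711,20),(680,97),(622,82)],.105),"shal":([(57,52),(110,52),(101,135),(38,135)],.052)}
for k,(p,z) in Q.items():
    P=np.array([onz(c,(u+.5)/3-.5+135,(v+.5)/3-.5+160,z) for u,v in p])[:,:2]
    print(k,P.tolist()); print("  ctr",P.mean(0),"sides",[round(float(np.linalg.norm(P[i]-P[(i+1)%4])),3) for i in range(4)],
     "yaw x-edges",[np.degrees(np.arctan2(*(P[b]-P[a])[::-1])) for a,b in((0,3),(1,2))],"y-edges",[np.degrees(np.arctan2(*(P[b]-P[a])[::-1])) for a,b in((0,1),(3,2))])
E
```

```text
low [[0.5462067865194958, -0.18685361162627967], [0.5349895673105413, -0.0354641621147532], [0.6675325037073456, -0.01981300375467726], [0.6815201113480422, -0.17379033364899837]]
  ctr [ 0.6076 -0.104 ] sides [0.152, 0.133, 0.155, 0.136] yaw x-edges [np.float64(5.514300420345133), np.float64(6.7345108705343835)] y-edges [np.float64(94.23759397705776), np.float64(95.19061601227811)]
tall [[0.5948782505322987, 0.03893626999996944], [0.597569226213907, 0.19137843117899167], [0.7286142546768384, 0.18573763347974173], [0.7315444011080702, 0.036563396627250624]]
  ctr [0.6632 0.1132] sides [0.152, 0.131, 0.149, 0.137] yaw x-edges [np.float64(-0.9947011006306233), np.float64(-2.46475976128762)] y-edges [np.float64(88.98869488357306), np.float64(91.12528437187974)]
deep [[0.36438623976339257, 0.2871028258689303], [0.3749591236243077, 0.3439804308519699], [0.5036081889841413, 0.29970258590924526], [0.4840010328422779, 0.24518373420037368]]
  ctr [0.4317 0.294 ] sides [0.058, 0.136, 0.058, 0.127] yaw x-edges [np.float64(-19.3130496504562), np.float64(-18.992203416314954)] y-edges [np.float64(79.46957561634424), np.float64(70.21938915723103)]
shal [[0.4054063403242423, -0.35116311203522627], [0.40173330772982285, -0.29365336523123675], [0.5364607146973078, -0.2710590623927902], [0.5406062125664471, -0.3344252374065626]]
  ctr [ 0.4711 -0.3126] sides [0.058, 0.137, 0.064, 0.136] yaw x-edges [np.float64(7.0573636597033875), np.float64(9.52013174686385)] y-edges [np.float64(93.65440340602679), np.float64(93.74303076267137)]
```

```bash
cat >> h.py <<'E'
from scipy.spatial.transform import Rotation as Ro
def rot(q): return Ro.from_quat([q[1],q[2],q[3],q[0]])
def down(yaw):  # tool y at yaw+90deg, tool x at yaw+180, z down ; yaw = object yaw deg
    a=np.radians(yaw); x=np.array([-np.cos(a),-np.sin(a),0]); y=np.array([-np.sin(a),np.cos(a),0])
    return Ro.from_matrix(np.array([x,y,np.cross(x,y)]).T)
def delta(st,pos,R):
    r=rot(st["tool_rot"]); return r.inv().apply(np.array(pos)-st["tool_pos"]), (r.inv()*R).as_rotvec()
E
python3 - <<'E'
from plant import manip
from h import *
np.set_printoptions(precision=4,suppress=True)
s=manip.state(); c=manip.get_calibration("wrist"); r=rot(s["tool_rot"])
R=np.array(c["R"]); o=-R.T@c["t"]
print("cam in tool",r.inv().apply(o-s["tool_pos"])); print((R@r.as_matrix()))
print(down(-19).as_matrix())
T=[.36,.32,.30]
print(delta(s,T,down(-19.1)))
# preview
Rt=down(-19.1).as_matrix(); Rc=R@r.as_matrix()@Rt.T; oc=np.array(T)+Rt@r.inv().apply(o-s["tool_pos"])
cc=dict(c,R=Rc,t=-Rc@oc)
for X in [[.364,.287,.105],[.375,.344,.105],[.504,.3,.105],[.484,.245,.105]]: print(proj(cc,X))
E
```

```text
cam in tool [ 0.0717 -0.0002 -0.135 ]
[[ 0.0004  1.      0.0004]
 [-0.9596  0.0005 -0.2814]
 [-0.2814 -0.0003  0.9596]]
[[-0.9455  0.3256  0.    ]
 [ 0.3256  0.9455  0.    ]
 [ 0.      0.     -1.    ]]
(array([-0.2239, -0.1981, -0.0614]), array([-0.0016, -0.0002, -0.0274]))
[222.1153 179.9462]
[278.3743 172.1239]
[276.0918 289.3421]
[224.4327 288.6131]
```

step_arm([
  [-0.045, -0.04, -0.02, 0, 0, 0, -1],
  [-0.09, -0.08, -0.04, 0, 0, 0, -1],
  [-0.135, -0.12, -0.06, 0, 0, -0.027, -1],
  [-0.18, -0.16, -0.06, 0, 0, -0.027, -1],
  [-0.224, -0.198, -0.06, 0, 0, -0.027, -1],
  [-0.224, -0.198, -0.06, 0, 0, -0.027, -1],
  [-0.224, -0.198, -0.06, 0, 0, -0.027, -1],
  [-0.224, -0.198, -0.06, 0, 0, -0.027, -1],
])

```text
time: 0.95
tool_pos: [0.3609, 0.3194, 0.2993]
tool_rot: [-0.0, 0.168, 0.986, 0.0]
contact_force: [0.5, -0.2, 0.2]
gripper_width: 1.001
```

```bash
cat >> h.py <<'E'
def snap(manip,name,fn):
    import pickle
    c=manip.get_calibration(name); im=cv2.cvtColor(manip.grab_frame(name),cv2.COLOR_RGB2BGR)
    cv2.imwrite(f"pics/{fn}.png",im); pickle.dump(c,open(f"pics/{fn}.pkl","wb")); return c,im
E
python3 - <<'E'
from plant import manip
from h import *
print(manip.state()); snap(manip,"wrist","w1")
E
```

```text
{'time': 0.95, 'joint_pos': array([ 5.69629714e-01, -3.27610042e-01,  1.85789024e+00,  3.98287716e-04,
        1.61102405e+00, -6.64213351e-01]), 'joint_vel': array([ 0.05210209,  0.01876431, -0.0077338 ,  0.01247791, -0.00295021,
        0.0144269 ]), 'joint_efforts': array([-1.38222300e+00, -2.42883700e+01, -3.79664111e+01, -1.37464525e-01,
        2.34850956e-02, -8.70082132e-02]), 'tool_pos': array([0.3608876 , 0.3193704 , 0.29930412]), 'tool_rot': array([-2.72219584e-05,  1.67672815e-01,  9.85842668e-01,  2.44225333e-04]), 'contact_force': array([ 0.46132265, -0.17496432,  0.20588767]), 'ft_torque': array([0.01945375, 0.02470246, 0.04791263]), 'gripper_width': 1.0005920687792118}
```

View pics/w1.png

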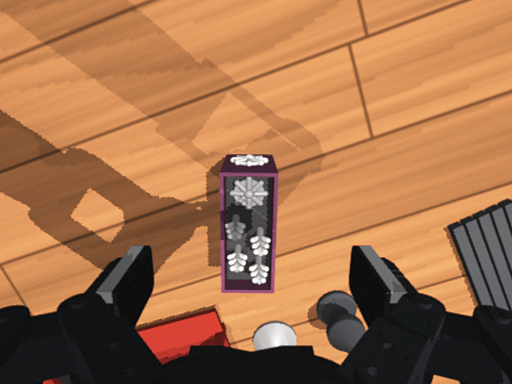

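The wrist view shows the deep bin with its rosette end at (249,159) facing the robot, its rim from rows 173 to 292, and the leaves toward the back. Next I'll measure the rim.

Run:
```python
from h import *; import pickle
np.set_printoptions(precision=4,suppress=True)
im=cv2.imread("pics/w1.png"); c=pickle.load(open("pics/w1.pkl","rb"))
hsv=cv2.cvtColor(im,cv2.COLOR_BGR2HSV)
m=cv2.inRange(hsv,(135,60,70),(172,255,255)); m[:, :200]=0; m[:,300:]=0
ys,xs=np.nonzero(m); print(xs.min(),xs.max(),ys.min(),ys.max(),len(xs))
k=cv2.findContours(m,cv2.RETR_EXTERNAL,cv2.CHAIN_APPROX_NONE)[0]; k=max(k,key=cv2.contourArea)
print(cv2.boundingRect(k)); P=np.array([onz(c,u,v,.105)[:2] for u,v in k[:,0]])
r=cv2.minAreaRect((P*1000).astype(np.float32)); print(r)
cv2.imwrite("pics/w1c.png",cv2.resize(np.hstack([im[140:310,190:310],cv2.cvtColor(m,8)[140:310,190:310]]),None,fx=3,fy=3,interpolation=cv2.INTER_CUBIC))
```

```text
219 277 155 292 1320
(219, 171, 59, 122)
((430.9410095214844, 291.0799560546875), (59.461830139160156, 140.5988311767578), 70.30681610107422)
```

View pics/w1c.png

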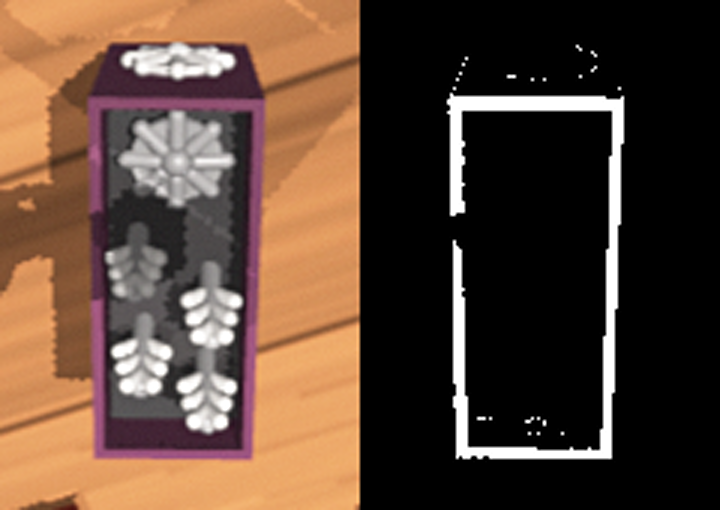

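Run:
```python
from plant import manip
from h import *
np.set_printoptions(precision=4,suppress=True)
s=manip.state(); print(delta(s,[.63,.115,.34],down(0)))
s2=dict(tool_pos=np.array([.63,.115,.34]),tool_rot=[0,0,1,0]); print(delta(s2,[.575,-.107,.34],down(5)))
```

```text
(array([-0.3222, -0.1053, -0.0411]), array([ 0.0004, -0.0005, -0.3349]))
(array([ 0.055, -0.222,  0.   ]), array([ 0.    ,  0.    , -0.0873]))
```

step_arm([
  [-0.04, -0.013, -0.041, 0, 0, -0.05, -1],
  [-0.08, -0.026, -0.041, 0, 0, -0.1, -1],
  [-0.12, -0.04, -0.041, 0, 0, -0.15, -1],
  [-0.16, -0.053, -0.041, 0, 0, -0.2, -1],
  [-0.2, -0.066, -0.041, 0, 0, -0.25, -1],
  [-0.24, -0.08, -0.041, 0, 0, -0.3, -1],
  [-0.28, -0.092, -0.041, 0, 0, -0.335, -1],
  [-0.322, -0.105, -0.041, 0, 0, -0.335, -1],
  [-0.322, -0.105, -0.041, 0, 0, -0.335, -1],
  [-0.322, -0.105, -0.041, 0, 0, -0.335, -1],
])

```text
time: 2.0
tool_pos: [0.6303, 0.1171, 0.3388]
tool_rot: [-0.001, -0.001, 1.0, 0.0]
contact_force: [-0.1, 0.7, 0.3]
gripper_width: 0.999
```

Run:
```python
from plant import manip
from h import *
snap(manip,"wrist","w2")
```

step_arm([
  [0.014, -0.045, 0, 0, 0, -0.02, -1],
  [0.028, -0.09, 0, 0, 0, -0.04, -1],
  [0.042, -0.135, 0, 0, 0, -0.06, -1],
  [0.055, -0.18, 0, 0, 0, -0.087, -1],
  [0.055, -0.222, 0, 0, 0, -0.087, -1],
  [0.055, -0.222, 0, 0, 0, -0.087, -1],
  [0.055, -0.222, 0, 0, 0, -0.087, -1],
])

```text
time: 2.75
tool_pos: [0.5751, -0.1052, 0.3406]
tool_rot: [0.0, -0.044, 0.999, 0.0]
contact_force: [0.4, 0.2, 0.6]
gripper_width: 1.005
```

Run:
```python
from plant import manip
from h import *
snap(manip,"wrist","w3")
s=manip.state();print(s["tool_pos"],s["tool_rot"],s["time"])
```

```text
[ 0.575288   -0.10457964  0.3405888 ] [ 2.67069353e-04 -4.49709116e-02  9.98988214e-01  3.05640670e-04] 2.8
```

View pics/w2.png

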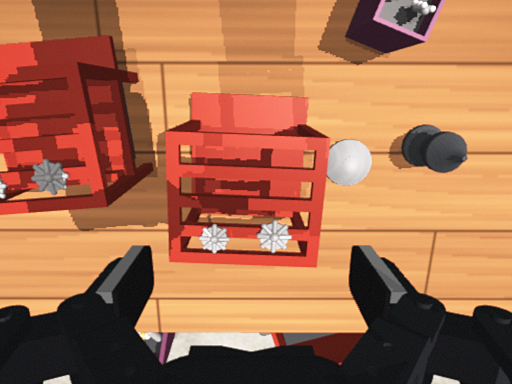

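View pics/w3.png

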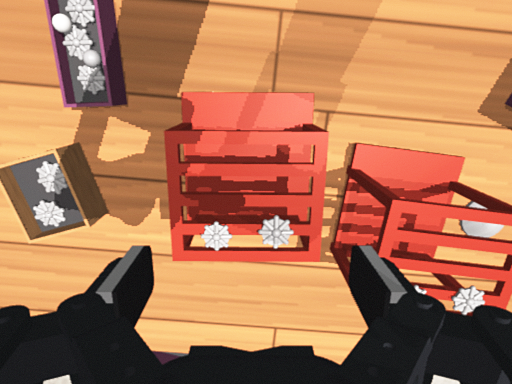

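Run:
```python
import cv2
for n in("w2","w3"):
    im=cv2.imread(f"pics/{n}.png"); cv2.imwrite(f"pics/{n}c.png",cv2.resize(im[85:275,155:340],None,fx=3,fy=3,interpolation=cv2.INTER_CUBIC))
```

```text
(no output)
```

View pics/w2c.png

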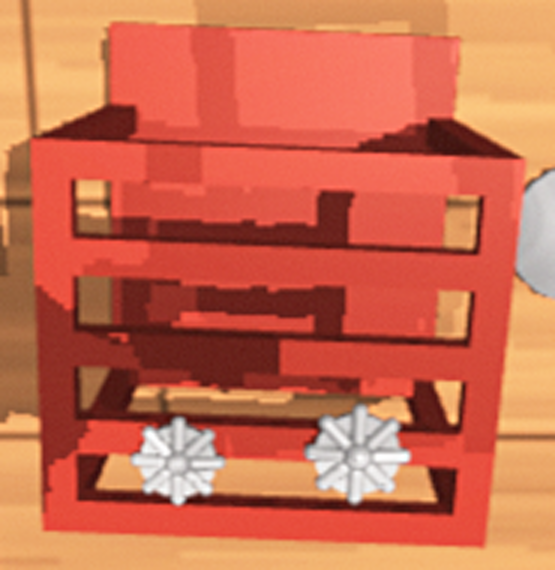

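View pics/w3c.png

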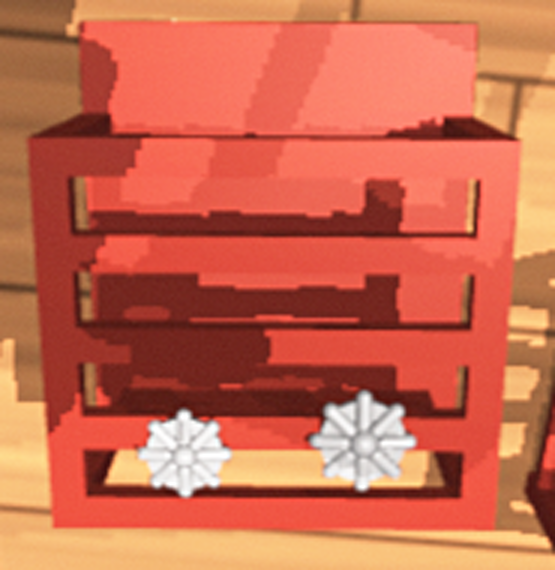

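Run:
```python
from h import *; import pickle
np.set_printoptions(precision=4,suppress=True)
D={"w2":([(32,139),(521,158),(487,546),(44,530)],[(108,23),(461,38)],.020),"w3":([(29,140),(519,141),(497,526),(53,526)],[(80,22),(476,24)],.076)}
for n,(p,q,z) in D.items():
    c=pickle.load(open(f"pics/{n}.pkl","rb"))
    f=lambda a,z:np.array([onz(c,(u+.5)/3-.5+155,(v+.5)/3-.5+85,z)[:2] for u,v in a])
    P=f(p,.162);Q=f(q,z); 
    ang=lambda v:np.degrees(np.arctan2(v[1],v[0]))
    print(n,P.tolist(),"sides",[np.linalg.norm(P[i]-P[(i+1)%4]) for i in range(4)],"yaw",ang(P[3]-P[0]),ang(P[2]-P[1]),ang(P[1]-P[0])-90,ang(P[2]-P[3])-90,"deck yaw",ang(Q[1]-Q[0])-90,np.linalg.norm(Q[1]-Q[0]))
    y=np.radians(np.mean([ang(P[3]-P[0]),ang(P[2]-P[1]),ang(P[1]-P[0])-90,ang(P[2]-P[3])-90,ang(Q[1]-Q[0])-90]))
    ux=np.array([np.cos(y),np.sin(y)])
    print(np.degrees(y),"home from roof",P.mean(0)-.0225*ux,"from deck front",Q.mean(0)+.08*ux)
```

```text
w2 [[0.5927829340791372, 0.03736738175095142], [0.5982271862996577, 0.18914673251823655], [0.7330167321713099, 0.18639133932741023], [0.7272182314339504, 0.032263856382148765]] sides [np.float64(0.1518769607332831), np.float64(0.13481770606238003), np.float64(0.15423651840547692), np.float64(0.13453213425076946)] yaw -2.174057860641423 -1.1710879689669054 -2.054291289251921 -2.154534696288934 deck yaw -2.182477786939174 0.15451336109254304
-1.9472899204176715 home from roof [0.6403 0.1121] from deck front [0.6409 0.1124]
w3 [[0.5457636303402369, -0.18910845953414113], [0.5324979136185459, -0.03710296567785573], [0.6651288691279529, -0.024269425794836597], [0.6788864687779712, -0.17863737892174122]] sides [np.float64(0.15258325400460357), np.float64(0.1332504037714983), np.float64(0.1549797938465541), np.float64(0.13353401680062835)] yaw 4.497470291665048 5.526806636129045 4.9876402314463775 5.092866137633791 deck yaw 4.828646210271941 0.15213146605641698
4.986685901429241 home from roof [ 0.5832 -0.1092] from deck front [ 0.5839 -0.1088]
```

```bash
cat >> h.py <<'E'
TALL=(np.array([.6406,.1122]),-2.1); LOW=(np.array([.5836,-.109]),5.0)
def at(obj,x,y=0):
    a=np.radians(obj[1]); return obj[0]+[x*np.cos(a)-y*np.sin(a),x*np.sin(a)+y*np.cos(a)]
def go(st,obj,x,z,y=0,frame_yaw=None):
    p,r=delta(st,[*at(obj,x,y),z],down(obj[1] if frame_yaw is None else frame_yaw)); print(np.round(p,4),np.round(r,4))
E
python3 - <<'E'
from plant import manip
from h import *
s=manip.state(); deep=(np.array([.4309,.2911]),-19.7)
go(s,deep,-.02,.2); print(s["tool_pos"],s["contact_force"])
E
```

```text
[0.1265 0.4154 0.1408] [7.000e-04 4.000e-04 4.338e-01]
[ 0.575288   -0.10457964  0.3405888 ] [ 0.17198299 -0.17509191 -0.25901476]
```

step_arm([
  [0.013, 0.042, 0, 0, 0, 0.043, -1],
  [0.025, 0.083, 0, 0, 0, 0.087, -1],
  [0.038, 0.125, 0, 0, 0, 0.13, -1],
  [0.05, 0.166, 0, 0, 0, 0.174, -1],
  [0.063, 0.208, 0, 0, 0, 0.217, -1],
  [0.076, 0.25, 0, 0, 0, 0.26, -1],
  [0.089, 0.29, 0.02, 0, 0, 0.304, -1],
  [0.101, 0.332, 0.05, 0, 0, 0.347, -1],
  [0.114, 0.374, 0.08, 0, 0, 0.39, -1],
  [0.1265, 0.4154, 0.11, 0, 0, 0.4338, -1],
  [0.1265, 0.4154, 0.1408, 0, 0, 0.4338, -1],
  [0.1265, 0.4154, 0.1408, 0, 0, 0.4338, -1],
  [0.1265, 0.4154, 0.1408, 0, 0, 0.4338, -1],
])

```text
time: 4.1
tool_pos: [0.4117, 0.2971, 0.1996]
tool_rot: [-0.0, 0.171, 0.985, -0.0]
contact_force: [0.2, 0.1, 0.7]
gripper_width: 1.003
```

Run:
```python
from plant import manip
from h import *
s=manip.state(); deep=(np.array([.4309,.2911]),-19.7)
go(s,deep,-.02,.085); print(s["tool_pos"],s["contact_force"])
```

```text
[-1.000e-04  9.000e-04  1.146e-01] [-0.0008 -0.0006  0.001 ]
[0.41173343 0.29712449 0.19964986] [0.21617323 0.14679491 0.70969911]
```

step_arm([
  [0, 0, 0.03, 0, 0, 0, -1],
  [0, 0, 0.06, 0, 0, 0, -1],
  [0, 0, 0.085, 0, 0, 0, -1],
  [0, 0, 0.1, 0, 0, 0, -1],
  [0, 0, 0.11, 0, 0, 0, -1],
  [0, 0, 0.115, 0, 0, 0, -1],
  [0, 0, 0.115, 0, 0, 0, -1],
  [0, 0, 0.115, 0, 0, 0, 0],
  [0, 0, 0.115, 0, 0, 0, 0.5],
  [0, 0, 0.115, 0, 0, 0, 1],
  [0, 0, 0.115, 0, 0, 0, 1],
  [0, 0, 0.115, 0, 0, 0, 1],
  [0, 0, 0.115, 0, 0, 0, 1],
  [0, 0, 0.115, 0, 0, 0, 1],
])

```text
time: 5.5
tool_pos: [0.4139, 0.2971, 0.0862]
tool_rot: [0.001, 0.172, 0.985, 0.001]
contact_force: [0.7, 2.1, 5.8]
gripper_width: 0.691
```

Run:
```python
from plant import manip
from h import *
s=manip.state(); print(s["tool_pos"],s["contact_force"],s["gripper_width"])
snap(manip,"wrist","w4")
```

```text
[0.41386132 0.2970988  0.08616494] [0.67485737 2.06255129 5.84327649] 0.6908641005946051
```

View pics/w4.png

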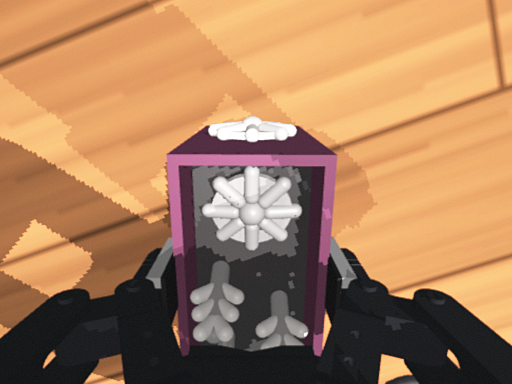

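step_arm([
  [0, 0, -0.005, 0, 0, 0, 1],
  [0, 0, -0.012, 0, 0, 0, 1],
  [0, 0, -0.022, 0, 0, 0, 1],
  [0, 0, -0.032, 0, 0, 0, 1],
  [0, 0, -0.04, 0, 0, 0, 1],
  [0, 0, -0.045, 0, 0, 0, 1],
  [0, 0, -0.045, 0, 0, 0, 1],
  [0, 0, -0.045, 0, 0, 0, 1],
])

```text
time: 6.35
tool_pos: [0.4127, 0.2962, 0.1294]
tool_rot: [-0.0, 0.172, 0.985, -0.0]
contact_force: [-0.0, -0.1, -4.3]
gripper_width: 0.69
```

Run:
```python
from plant import manip
from h import *
s=manip.state(); print(s["tool_pos"],s["contact_force"],s["gripper_width"],s["ft_torque"])
snap(manip,"wrist","w5"); snap(manip,"side","s5")
im=cv2.imread("pics/s5.png"); cv2.imwrite("pics/s5c.png",cv2.resize(im[60:280,180:400],None,fx=2.6,fy=2.6,interpolation=cv2.INTER_CUBIC))
go(s,TALL,-.172,.131)
```

```text
[0.4126995  0.29622761 0.12944373] [-0.00791375 -0.12168848 -4.25860413] 0.6899449168940903 [-0.00778508  0.14176332  0.01725912]
[-0.1129 -0.1482 -0.0015] [-1.00e-04 -1.00e-04 -3.09e-01]
```

View pics/w5.png

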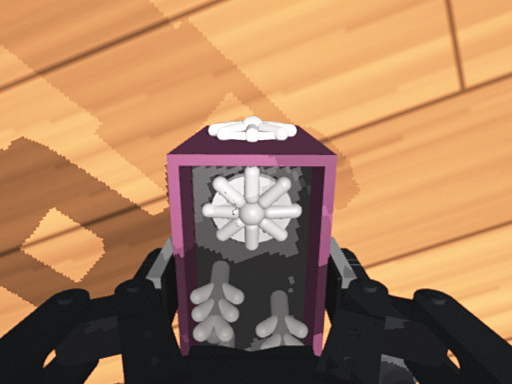

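View pics/s5c.png

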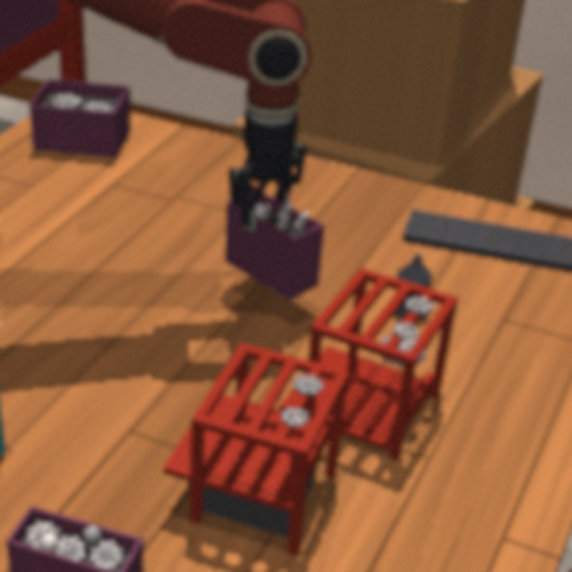

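step_arm([
  [-0.006, -0.008, 0, 0, 0, -0.015, 1],
  [-0.017, -0.022, 0, 0, 0, -0.045, 1],
  [-0.03, -0.04, 0, 0, 0, -0.08, 1],
  [-0.045, -0.059, 0, 0, 0, -0.12, 1],
  [-0.06, -0.079, 0, 0, 0, -0.16, 1],
  [-0.075, -0.099, 0, 0, 0, -0.2, 1],
  [-0.09, -0.118, 0, 0, 0, -0.24, 1],
  [-0.102, -0.134, 0, 0, 0, -0.28, 1],
  [-0.11, -0.144, 0, 0, 0, -0.3, 1],
  [-0.113, -0.148, 0, 0, 0, -0.309, 1],
  [-0.113, -0.148, 0, 0, 0, -0.309, 1],
  [-0.113, -0.148, 0, 0, 0, -0.309, 1],
])

```text
time: 7.65
tool_pos: [0.4686, 0.1192, 0.1292]
tool_rot: [-0.0, 0.018, 1.0, 0.0]
contact_force: [0.4, 0.2, -4.4]
gripper_width: 0.688
```

Run:
```python
from plant import manip
from h import *
s=manip.state(); print(s["tool_pos"],s["contact_force"],s["gripper_width"],s["ft_torque"])
c,im=snap(manip,"wrist","w6")
go(s,TALL,-.172,.111);go(s,TALL,-.062,.111)
```

```text
[0.46862788 0.1191929  0.12920909] [ 0.43486773  0.23414182 -4.35768014] 0.6878298906671658 [0.03774578 0.10351302 0.00910659]
[-0.0001 -0.0007  0.0182] [ 0.0003 -0.0008  0.    ]
[-0.1101 -0.0007  0.0181] [ 0.0003 -0.0008  0.    ]
```

View pics/w6.png

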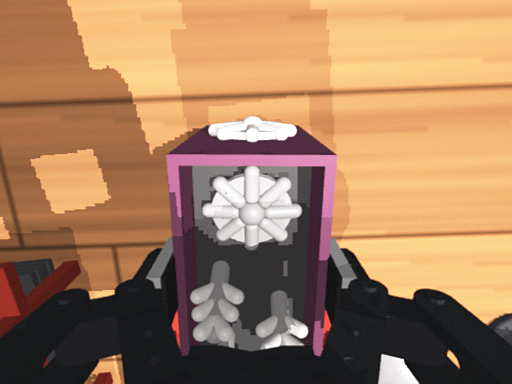

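step_arm([
  [0, -0.0007, 0.008, 0, 0, 0, 1],
  [0, -0.0007, 0.016, 0, 0, 0, 1],
  [-0.004, -0.0007, 0.018, 0, 0, 0, 1],
  [-0.012, -0.0007, 0.018, 0, 0, 0, 1],
  [-0.024, -0.0007, 0.018, 0, 0, 0, 1],
  [-0.036, -0.0007, 0.018, 0, 0, 0, 1],
  [-0.048, -0.0007, 0.018, 0, 0, 0, 1],
  [-0.06, -0.0007, 0.018, 0, 0, 0, 1],
  [-0.072, -0.0007, 0.018, 0, 0, 0, 1],
  [-0.084, -0.0007, 0.018, 0, 0, 0, 1],
  [-0.096, -0.0007, 0.018, 0, 0, 0, 1],
  [-0.105, -0.0007, 0.018, 0, 0, 0, 1],
  [-0.11, -0.0007, 0.018, 0, 0, 0, 1],
  [-0.11, -0.0007, 0.018, 0, 0, 0, 1],
  [-0.11, -0.0007, 0.018, 0, 0, 0, 1],
])

```text
time: 9.2
tool_pos: [0.5786, 0.1141, 0.1113]
tool_rot: [-0.0, 0.018, 1.0, -0.0]
contact_force: [-1.0, 0.3, -4.7]
gripper_width: 0.691
```

Run:
```python
from plant import manip
from h import *
s=manip.state(); print(s["tool_pos"],s["contact_force"],s["gripper_width"],s["ft_torque"])
for n in("wrist","side"): snap(manip,n,n+"7")
im=cv2.imread("pics/side7.png"); im=cv2.resize(im[110:260,230:380],None,fx=3.5,fy=3.5,interpolation=cv2.INTER_CUBIC)
w=cv2.imread("pics/wrist7.png"); cv2.imwrite("pics/c7.png",im)
go(s,TALL,-.062,.105)
```

```text
[0.57857315 0.11407839 0.11132034] [-0.9849657   0.29527848 -4.7297817 ] 0.6908530432197069 [-0.0140348   0.12518958  0.01059064]
[-0.0001  0.0004  0.0063] [-0.     -0.0008  0.0001]
```

View pics/c7.png

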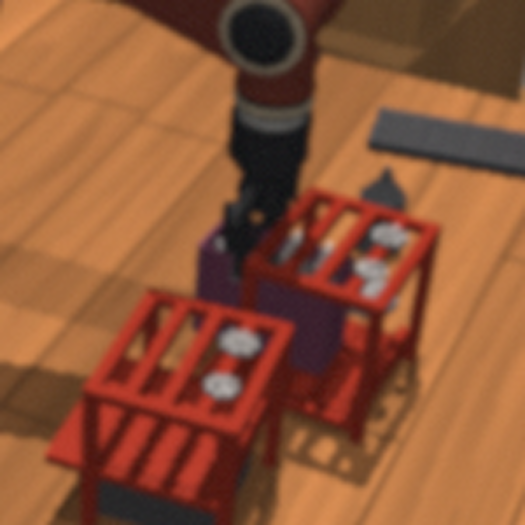

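View pics/wrist7.png

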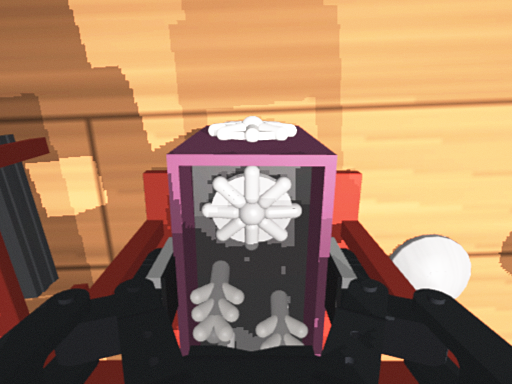

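step_arm([
  [0, 0, 0.002, 0, 0, 0, 1],
  [0, 0, 0.004, 0, 0, 0, 1],
  [0, 0, 0.005, 0, 0, 0, 1],
  [0, 0, 0.005, 0, 0, 0, 1],
])

```text
time: 9.7
tool_pos: [0.5788, 0.1141, 0.1065]
tool_rot: [-0.0, 0.018, 1.0, -0.0]
contact_force: [0.6, 0.1, -3.9]
gripper_width: 0.688
```

step_arm([
  [0, 0, 0.0007, 0, 0, 0, 1],
  [0, 0, 0.0015, 0, 0, 0, 1],
  [0, 0, 0.0015, 0, 0, 0, 1],
])

```text
time: 10.0
tool_pos: [0.5789, 0.1141, 0.1062]
tool_rot: [-0.0, 0.018, 1.0, -0.0]
contact_force: [-5.5, 0.5, 2.7]
gripper_width: 0.69
```

step_arm([
  [0, 0, 0, 0, 0, 0, 0.5],
  [0, 0, 0, 0, 0, 0, 0],
  [0, 0, 0, 0, 0, 0, -0.5],
  [0, 0, 0, 0, 0, 0, -1],
  [0, 0, 0, 0, 0, 0, -1],
  [0, 0, 0, 0, 0, 0, -1],
])

```text
time: 10.6
tool_pos: [0.5793, 0.114, 0.1053]
tool_rot: [0.0, 0.018, 1.0, 0.0]
contact_force: [-0.2, 0.4, 0.1]
gripper_width: 1.002
```

Run:
```python
from plant import manip
from h import *
s=manip.state(); print(s["tool_pos"],s["contact_force"],s["gripper_width"],s["ft_torque"])
snap(manip,"wrist","w8")
```

```text
[0.57925674 0.11402958 0.10527069] [-0.15339968  0.44478902  0.11750768] 1.001526301074557 [ 0.01354012 -0.03816456  0.04258568]
```

View pics/w8.png

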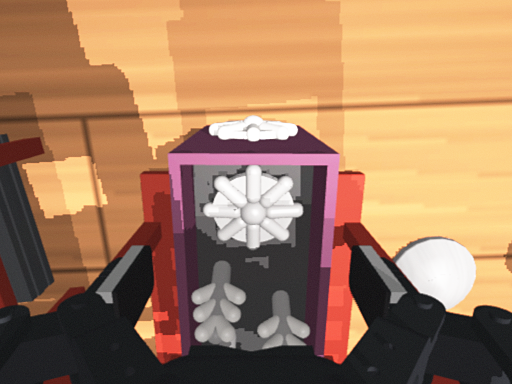

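Run:
```python
from h import *; import pickle
from plant import manip
c=pickle.load(open("pics/w8.pkl","rb"))
def rack(o,p):
    a=np.radians(o[1]); d=p[:2]-o[0]; return [round(1000*float(d@[np.cos(a),np.sin(a)]),1),round(1000*float(d@[-np.sin(a),np.cos(a)]),1)]
for u,v in((169.5,153),(339,153)): print(rack(TALL,onz(c,u,v,.125)))
s=manip.state(); print(rack(TALL,s["tool_pos"]))
```

```text
[-112.8, -29.1]
[-112.8, 30.1]
[-61.5, -0.4]
```

step_arm([
  [0.012, 0.0005, -0.001, 0, 0, 0, -1],
  [0.027, 0.0005, -0.001, 0, 0, 0, -1],
  [0.042, 0.0005, -0.001, 0, 0, 0, -1],
  [0.042, 0.0005, -0.001, 0, 0, 0, -1],
  [0.042, 0.0005, -0.001, 0, 0, 0, 0],
  [0.042, 0.0005, -0.001, 0, 0, 0, 0.5],
  [0.042, 0.0005, -0.001, 0, 0, 0, 1],
  [0.042, 0.0005, -0.001, 0, 0, 0, 1],
  [0.042, 0.0005, -0.001, 0, 0, 0, 1],
  [0.042, 0.0005, -0.001, 0, 0, 0, 1],
])

```text
time: 11.65
tool_pos: [0.5374, 0.1162, 0.1067]
tool_rot: [0.0, 0.018, 1.0, 0.0]
contact_force: [-3.0, 0.2, 5.0]
gripper_width: 0.688
```

```bash
cat >> h.py <<'E'
def rack(o,p):
    a=np.radians(o[1]); d=p[:2]-o[0]; return [round(1000*float(d@[np.cos(a),np.sin(a)]),1),round(1000*float(d@[-np.sin(a),np.cos(a)]),1)]
E
python3 - <<'E'
from plant import manip
from h import *
s=manip.state(); print(s["tool_pos"],s["contact_force"],s["gripper_width"],s["ft_torque"],rack(TALL,s["tool_pos"]))
snap(manip,"wrist","w9")
E
```

```text
[0.53743472 0.11616649 0.10673268] [-2.95048841  0.24365347  5.02038155] 0.6881820814910179 [-0.03199614  0.37960472 -0.04155315] [-103.2, 0.2]
```

View pics/w9.png

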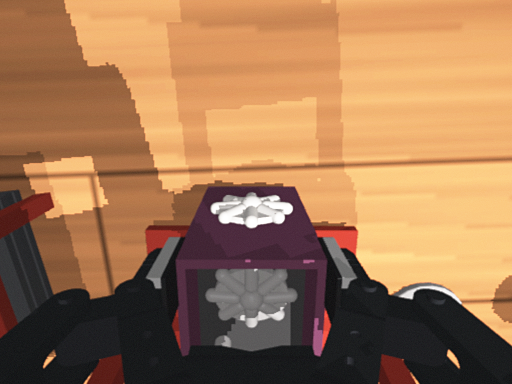

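step_arm([
  [-0.003, 0, -0.0005, 0, 0, 0, 1],
  [-0.008, 0, -0.0005, 0, 0, 0, 1],
  [-0.014, 0, -0.0005, 0, 0, 0, 1],
  [-0.02, 0, -0.0005, 0, 0, 0, 1],
  [-0.026, 0, -0.0005, 0, 0, 0, 1],
  [-0.032, 0, -0.0005, 0, 0, 0, 1],
  [-0.037, 0, -0.0005, 0, 0, 0, 1],
  [-0.037, 0, -0.0005, 0, 0, 0, 1],
])

```text
time: 12.5
tool_pos: [0.574, 0.1147, 0.1067]
tool_rot: [-0.001, 0.018, 1.0, -0.0]
contact_force: [-4.1, -0.0, 4.1]
gripper_width: 0.688
```

step_arm([
  [-0.001, 0, 0, 0, 0, 0, 1],
  [-0.002, 0, 0, 0, 0, 0, 1],
  [-0.003, 0, 0, 0, 0, 0, 1],
  [-0.004, 0, 0, 0, 0, 0, 1],
  [-0.004, 0, 0, 0, 0, 0, 1],
])

```text
time: 13.0
tool_pos: [0.577, 0.1147, 0.1067]
tool_rot: [-0.002, 0.018, 1.0, -0.0]
contact_force: [-7.2, 0.2, 6.8]
gripper_width: 0.689
```

step_arm([
  [-0.001, 0, 0, 0, 0, 0, 1],
  [-0.002, 0, 0, 0, 0, 0, 1],
  [-0.002, 0, 0, 0, 0, 0, 1],
])

```text
time: 13.3
tool_pos: [0.579, 0.1146, 0.1067]
tool_rot: [-0.002, 0.018, 1.0, -0.0]
contact_force: [-7.7, 0.5, 7.0]
gripper_width: 0.691
```

Run:
```python
from plant import manip
from h import *
s=manip.state(); print(s["tool_pos"],s["contact_force"],s["gripper_width"],s["ft_torque"],rack(TALL,s["tool_pos"]))
snap(manip,"wrist","w10")
```

```text
[0.57902617 0.11457845 0.1067499 ] [-7.66040195  0.49068693  7.02074151] 0.6905228912536927 [-0.07619474  1.02238424 -0.08363329] [-61.6, 0.1]
```

View pics/w10.png

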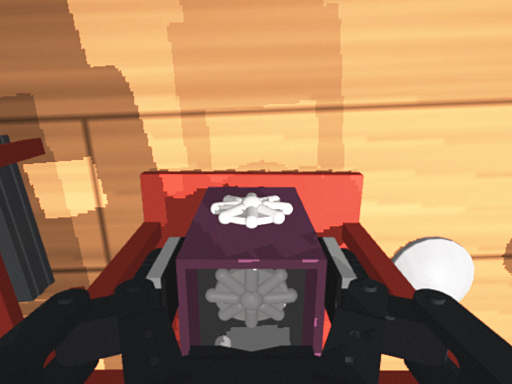

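Run:
```python
from h import *; import pickle
for w in("w9","w10"):
    c=pickle.load(open(f"pics/{w}.pkl","rb"))
    print(rack(TALL,onz(c,177,261,.125)),rack(TALL,onz(c,328,261,.125)), rack(TALL,onz(c,252,227 if w=="w9" else 171.5,.02)))
```

```text
[-111.9, -28.8] [-111.9, 30.1] [-82.1, 0.8]
[-70.2, -28.9] [-70.2, 30.0] [-81.7, 0.6]
```

step_arm([
  [-0.001, 0, 0, 0, 0, 0, 1],
  [-0.001, 0, 0, 0, 0, 0, 1],
])

```text
time: 13.55
tool_pos: [0.58, 0.1145, 0.1067]
tool_rot: [-0.002, 0.018, 1.0, -0.0]
contact_force: [-7.8, 0.9, 7.4]
gripper_width: 0.69
```

step_arm([
  [-0.001, 0, 0, 0, 0, 0, 1],
  [-0.001, 0, 0, 0, 0, 0, 1],
])

```text
time: 13.75
tool_pos: [0.5802, 0.1146, 0.1068]
tool_rot: [-0.003, 0.018, 1.0, -0.0]
contact_force: [-11.4, 1.3, 8.7]
gripper_width: 0.687
```

step_arm([
  [-0.001, 0, 0, 0, 0, 0, 1],
  [-0.0015, 0, 0, 0, 0, 0, 1],
  [-0.0015, 0, 0, 0, 0, 0, 1],
])

```text
time: 14.05
tool_pos: [0.5803, 0.1146, 0.1068]
tool_rot: [-0.005, 0.018, 1.0, -0.0]
contact_force: [-17.7, 0.7, 12.8]
gripper_width: 0.688
```

step_arm([
  [0.001, 0, 0, 0, 0, 0, 1],
  [0.0018, 0, 0, 0, 0, 0, 1],
  [0.0018, 0, 0, 0, 0, 0, 0.5],
  [0.0018, 0, 0, 0, 0, 0, 0],
  [0.0018, 0, 0, 0, 0, 0, -0.5],
  [0.0018, 0, 0, 0, 0, 0, -1],
  [0.0018, 0, 0, 0, 0, 0, -1],
  [0.0018, 0, 0, 0, 0, 0, -1],
])

```text
time: 14.85
tool_pos: [0.5817, 0.1143, 0.1062]
tool_rot: [-0.0, 0.018, 1.0, -0.0]
contact_force: [0.6, 0.4, 0.7]
gripper_width: 1.003
```

Run:
```python
from plant import manip
from h import *
s=manip.state(); print(s["tool_pos"],s["contact_force"],s["gripper_width"],s["ft_torque"],rack(TALL,s["tool_pos"]))
snap(manip,"wrist","w11")
```

```text
[0.58170993 0.11429977 0.10623128] [0.56922372 0.36459467 0.68758794] 1.0034576562224402 [ 0.04901326 -0.05145186 -0.00222536] [-58.9, -0.1]
```

View pics/w11.png

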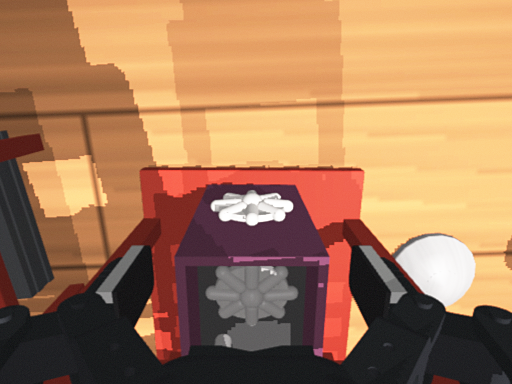

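step_arm([
  [0.01, 0, 0, 0, 0, 0, -1],
  [0.025, 0, 0, 0, 0, 0, -1],
  [0.045, 0, 0, 0, 0, 0, -1],
  [0.06, 0, -0.02, 0, 0, 0, -1],
  [0.06, 0, -0.06, 0, 0, 0, -1],
  [0.06, 0, -0.1, 0, 0, 0, -1],
  [0.06, 0, -0.14, 0, 0, 0, -1],
  [0.06, 0, -0.16, 0, 0, 0, -1],
  [0.06, 0, -0.16, 0, 0, 0, -1],
  [0.06, 0, -0.16, 0, 0, 0, -1],
])

```text
time: 15.9
tool_pos: [0.5212, 0.1167, 0.2661]
tool_rot: [0.0, 0.018, 1.0, -0.0]
contact_force: [-0.1, 0.7, -1.2]
gripper_width: 0.997
```

Run:
```python
from plant import manip
from h import *
s=manip.state(); print(s["tool_pos"],s["contact_force"],s["gripper_width"],rack(TALL,s["tool_pos"]))
snap(manip,"wrist","w12"); snap(manip,"side","s12")
im=cv2.imread("pics/s12.png"); cv2.imwrite("pics/c12.png",cv2.resize(im[110:260,230:380],None,fx=3.5,fy=3.5,interpolation=cv2.INTER_CUBIC))
```

```text
[0.52116487 0.11665493 0.2661302 ] [-0.09084088  0.70179095 -1.20425441] 0.9965376480703307 [-119.5, 0.1]
```

View pics/w12.png

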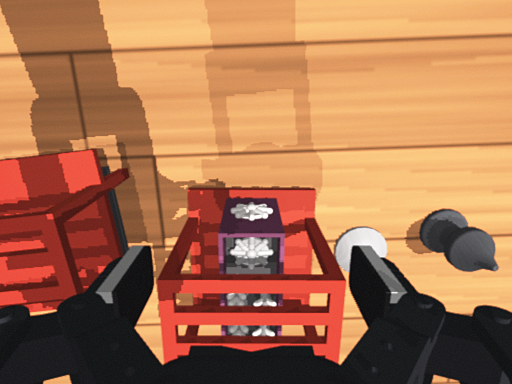

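View pics/c12.png

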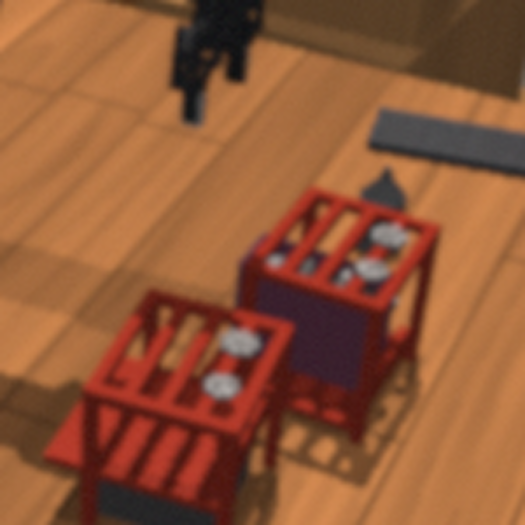

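Run:
```python
from h import *; import pickle
from plant import manip
im=cv2.imread("pics/w12.png"); c=pickle.load(open("pics/w12.pkl","rb"))
cv2.imwrite("pics/w12c.png",cv2.resize(im[175:370,150:350],None,fx=3,fy=3,interpolation=cv2.INTER_CUBIC))
s=manip.state(); P=[.42,-.325,.25]
go(s,(np.array([.43,-.318]),5.5),-.04,.266)
```

```text
[ 0.1142 -0.4429 -0.0012] [-0.0002 -0.0036 -0.1325]
```

View pics/w12c.png

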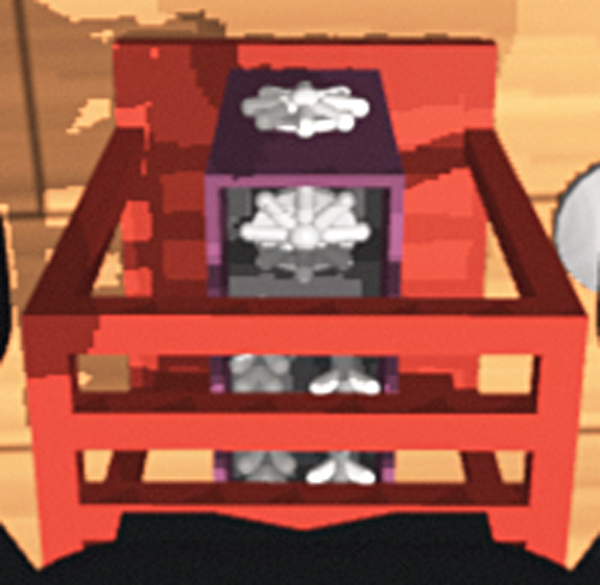

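Run:
```python
from h import *; import pickle
c=pickle.load(open("pics/w12.pkl","rb"))
f=lambda u,v,z:rack(TALL,onz(c,(u+.5)/3-.5+150,(v+.5)/3-.5+175,z))
print("rim",f(206,174,.125),f(404,174,.125)); print("bottom front",f(229,71,.02),f(381,71,.02)); print("deck",f(113,40,.02),f(496,40,.02)); print("roof front",f(25,315,.162),f(587,315,.162))
```

```text
rim [-70.2, -29.4] [-70.3, 29.9]
bottom front [-68.9, -30.2] [-68.9, 30.8]
deck [-81.8, -76.0] [-81.9, 76.2]
roof front [-45.0, -75.7] [-45.1, 76.6]
```

step_arm([
  [0.011, -0.044, 0, 0, 0, -0.013, -1],
  [0.023, -0.089, 0, 0, 0, -0.026, -1],
  [0.034, -0.133, 0, 0, 0, -0.04, -1],
  [0.046, -0.177, 0, 0, 0, -0.053, -1],
  [0.057, -0.221, 0, 0, 0, -0.066, -1],
  [0.068, -0.266, 0, 0, 0, -0.08, -1],
  [0.08, -0.31, 0, 0, 0, -0.093, -1],
  [0.091, -0.354, 0, 0, 0, -0.106, -1],
  [0.103, -0.399, 0, 0, 0, -0.12, -1],
  [0.114, -0.443, 0, 0, 0, -0.1325, -1],
  [0.114, -0.443, 0, 0, 0, -0.1325, -1],
  [0.114, -0.443, 0, 0, 0, -0.1325, -1],
  [0.114, -0.443, 0, 0, 0, -0.1325, -1],
])

```text
time: 17.3
tool_pos: [0.3914, -0.3209, 0.2651]
tool_rot: [-0.001, -0.048, 0.999, 0.001]
contact_force: [0.2, 0.4, -0.2]
gripper_width: 0.998
```

Run:
```python
from plant import manip
from h import *
s=manip.state(); print(s["tool_pos"],s["tool_rot"],s["contact_force"])
c,im=snap(manip,"wrist","w13")
```

```text
[ 0.39135829 -0.32087149  0.26508639] [-6.81749329e-04 -4.82427412e-02  9.98834820e-01  1.08445834e-03] [ 0.24152063  0.37902434 -0.19713773]
```

View pics/w13.png

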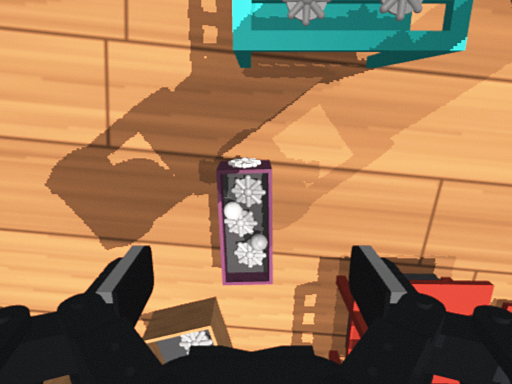

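Run:
```python
from h import *; import pickle
from plant import manip
np.set_printoptions(precision=4,suppress=True)
im=cv2.imread("pics/w13.png"); c=pickle.load(open("pics/w13.pkl","rb"))
hsv=cv2.cvtColor(im,cv2.COLOR_BGR2HSV)
m=cv2.inRange(hsv,(135,60,70),(172,255,255)); m[:,:205]=0; m[:,290:]=0;m[:140]=0;m[300:]=0
k=max(cv2.findContours(m,cv2.RETR_EXTERNAL,cv2.CHAIN_APPROX_NONE)[0],key=cv2.contourArea)
P=np.array([onz(c,u,v,.052)[:2] for u,v in k[:,0]])
r=cv2.minAreaRect((P*1000).astype(np.float32)); print(r,cv2.boundingRect(k))
print("turq roof",[onz(c,u,v,.162) for u,v in((233,50),(465,50))])
print("carton",onz(c,212,300,.06),onz(c,147,345,.06))
sb=(np.array(r[0])/1000,r[2]-90 if r[2]>45 else r[2]); print(sb)
s=manip.state(); go(s,sb,-.018,.1); go(s,sb,-.018,.03)
cv2.imwrite("pics/w13c.png",cv2.resize(np.hstack([im[145:300,190:300],cv2.cvtColor(m,8)[145:300,190:300]]),None,fx=3,fy=3,interpolation=cv2.INTER_CUBIC))
```

```text
((468.2988586425781, -320.0082092285156), (139.99681091308594, 59.011688232421875), 6.520037651062012) (217, 169, 55, 116)
turq roof [array([ 0.2941, -0.3423,  0.162 ]), array([ 0.2791, -0.1887,  0.162 ])]
carton [ 0.5579 -0.3505  0.06  ] [ 0.6294 -0.4261  0.06  ]
(array([ 0.4683, -0.32  ]), 6.520037651062012)
[-0.0585 -0.0073  0.1654] [ 0.0016 -0.0008 -0.0165]
[-0.0585 -0.0074  0.2354] [ 0.0016 -0.0008 -0.0165]
```

View pics/w13c.png

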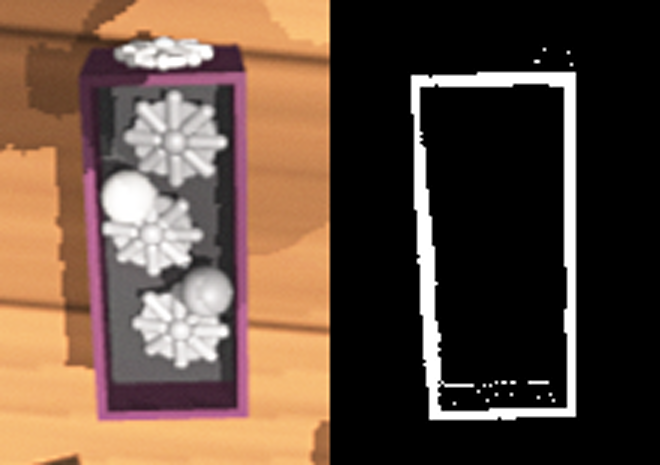

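The shallow bin's rim measures 140 × 59 mm, which matches, and its rosette end at (244,162) faces the robot. Going down to grasp it.

step_arm([
  [-0.03, -0.004, 0.02, 0, 0, -0.0165, -1],
  [-0.0585, -0.0073, 0.06, 0, 0, -0.0165, -1],
  [-0.0585, -0.0073, 0.1, 0, 0, -0.0165, -1],
  [-0.0585, -0.0073, 0.14, 0, 0, -0.0165, -1],
  [-0.0585, -0.0073, 0.17, 0, 0, -0.0165, -1],
  [-0.0585, -0.0073, 0.195, 0, 0, -0.0165, -1],
  [-0.0585, -0.0073, 0.215, 0, 0, -0.0165, -1],
  [-0.0585, -0.0073, 0.23, 0, 0, -0.0165, -1],
  [-0.0585, -0.0073, 0.235, 0, 0, -0.0165, -1],
  [-0.0585, -0.0073, 0.235, 0, 0, -0.0165, -1],
  [-0.0585, -0.0073, 0.235, 0, 0, -0.0165, 0],
  [-0.0585, -0.0073, 0.235, 0, 0, -0.0165, 0.5],
  [-0.0585, -0.0073, 0.235, 0, 0, -0.0165, 1],
  [-0.0585, -0.0073, 0.235, 0, 0, -0.0165, 1],
  [-0.0585, -0.0073, 0.235, 0, 0, -0.0165, 1],
  [-0.0585, -0.0073, 0.235, 0, 0, -0.0165, 1],
])

```text
time: 18.95
tool_pos: [0.4515, -0.3244, 0.0334]
tool_rot: [0.001, -0.056, 0.998, -0.001]
contact_force: [-0.6, 1.0, 6.2]
gripper_width: 0.689
```

Run:
```python
from plant import manip
from h import *
s=manip.state(); print(s["tool_pos"],s["contact_force"],s["gripper_width"],rack((np.array([.4683,-.32]),6.5),s["tool_pos"]))
snap(manip,"wrist","w14")
```

```text
[ 0.45152639 -0.32442108  0.03339803] [-0.62525797  1.00039288  6.2293616 ] 0.6885052633336894 [-17.2, -2.5]
```

step_arm([
  [0, 0, -0.005, 0, 0, 0, 1],
  [0, 0, -0.015, 0, 0, 0, 1],
  [0, 0, -0.03, 0, 0, 0, 1],
  [0, 0, -0.05, 0, 0, 0, 1],
  [0, 0, -0.07, 0, 0, 0, 1],
  [0, 0, -0.085, 0, 0, 0, 1],
  [0, 0, -0.095, 0, 0, 0, 1],
  [0, 0, -0.1, 0, 0, 0, 1],
  [0, 0, -0.1, 0, 0, 0, 1],
  [0, 0, -0.1, 0, 0, 0, 1],
])

```text
time: 20.0
tool_pos: [0.45, -0.3232, 0.1306]
tool_rot: [-0.001, -0.056, 0.998, 0.001]
contact_force: [-0.8, 0.6, -3.1]
gripper_width: 0.688
```

Run:
```python
from plant import manip
from h import *
s=manip.state(); print(s["tool_pos"],s["contact_force"],s["gripper_width"])
c,im=snap(manip,"wrist","w15")
a=cv2.imread("pics/w14.png"); cv2.imwrite("pics/c15.png",np.hstack([a[90:,100:400],im[90:,100:400]]))
go(s,LOW,-.172,.131)
```

```text
[ 0.44998197 -0.32315952  0.13058639] [-0.76400385  0.58352272 -3.0970132 ] 0.6882464661091625
[ 1.520e-02  2.021e-01 -2.000e-04] [ 0.0012 -0.0011  0.0251]
```

View pics/c15.png

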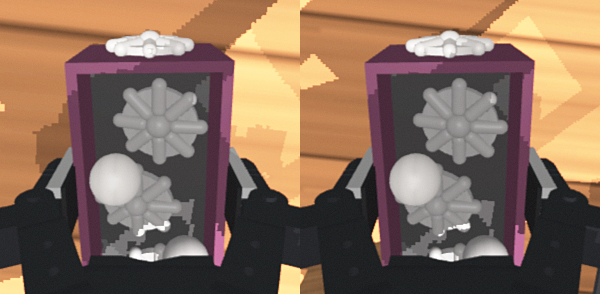

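Run:
```python
from plant import manip
from h import *
s=manip.state(); go(s,LOW,-.187,.131)
```

```text
[ 0.0301  0.2024 -0.0003] [ 0.0016 -0.0014  0.0251]
```

step_arm([
  [0.008, 0, 0, 0, 0, 0, 1],
  [0.022, 0, 0, 0, 0, 0, 1],
  [0.038, 0, 0, 0, 0, 0, 1],
  [0.048, 0.006, 0, 0, 0, 0, 1],
  [0.05, 0.02, 0, 0, 0, 0.003, 1],
  [0.05, 0.038, 0, 0, 0, 0.006, 1],
  [0.05, 0.058, 0, 0, 0, 0.009, 1],
  [0.05, 0.078, 0, 0, 0, 0.012, 1],
  [0.05, 0.098, 0, 0, 0, 0.015, 1],
  [0.045, 0.118, 0, 0, 0, 0.018, 1],
  [0.04, 0.138, 0, 0, 0, 0.02, 1],
  [0.035, 0.158, 0, 0, 0, 0.023, 1],
  [0.03, 0.178, 0, 0, 0, 0.025, 1],
  [0.03, 0.192, 0, 0, 0, 0.025, 1],
  [0.03, 0.2, 0, 0, 0, 0.025, 1],
  [0.03, 0.2024, 0, 0, 0, 0.025, 1],
  [0.03, 0.2024, 0, 0, 0, 0.025, 1],
  [0.03, 0.2024, 0, 0, 0, 0.025, 1],
])

```text
time: 21.85
tool_pos: [0.3979, -0.1263, 0.1316]
tool_rot: [0.0, -0.043, 0.999, -0.0]
contact_force: [0.2, -0.7, -2.2]
gripper_width: 0.689
```

Run:
```python
from plant import manip
from h import *
s=manip.state(); print(s["tool_pos"],s["contact_force"],s["gripper_width"])
snap(manip,"wrist","w16")
go(s,LOW,-.187,.1145); go(s,LOW,-.062,.1145)
```

```text
[ 0.39794667 -0.12631795  0.13162285] [ 0.19307598 -0.73869183 -2.23608162] 0.6887600748153211
[0.0005 0.0011 0.0171] [-0.0004  0.0002 -0.0006]
[-0.1245  0.0012  0.0171] [-0.0004  0.0002 -0.0006]
```

View pics/w16.png

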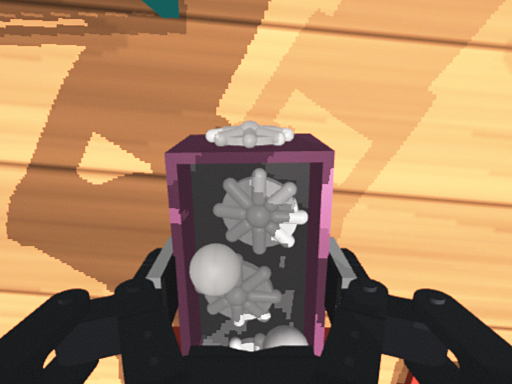

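step_arm([
  [0, 0.001, 0.008, 0, 0, 0, 1],
  [0, 0.001, 0.015, 0, 0, 0, 1],
  [-0.006, 0.001, 0.017, 0, 0, 0, 1],
  [-0.018, 0.001, 0.017, 0, 0, 0, 1],
  [-0.03, 0.001, 0.017, 0, 0, 0, 1],
  [-0.042, 0.001, 0.017, 0, 0, 0, 1],
  [-0.054, 0.001, 0.017, 0, 0, 0, 1],
  [-0.066, 0.001, 0.017, 0, 0, 0, 1],
  [-0.078, 0.001, 0.017, 0, 0, 0, 1],
  [-0.09, 0.001, 0.017, 0, 0, 0, 1],
  [-0.102, 0.001, 0.017, 0, 0, 0, 1],
  [-0.112, 0.001, 0.017, 0, 0, 0, 1],
  [-0.12, 0.001, 0.017, 0, 0, 0, 1],
  [-0.1245, 0.001, 0.017, 0, 0, 0, 1],
  [-0.1245, 0.001, 0.017, 0, 0, 0, 1],
  [-0.1245, 0.001, 0.017, 0, 0, 0, 1],
])

```text
time: 23.5
tool_pos: [0.5216, -0.1139, 0.1144]
tool_rot: [-0.0, -0.044, 0.999, 0.0]
contact_force: [-0.2, 0.3, -3.3]
gripper_width: 0.688
```

Run:
```python
from plant import manip
from h import *
s=manip.state(); print(s["tool_pos"],s["contact_force"],s["gripper_width"],rack(LOW,s["tool_pos"]))
snap(manip,"wrist","w17")
go(s,LOW,-.062,.1094)
```

```text
[ 0.52164901 -0.11392922  0.11441322] [-0.24139668  0.3382676  -3.33079764] 0.6884979905358447 [-62.1, 0.5]
[-0.0001 -0.0005  0.005 ] [ 0.0001 -0.0005  0.0001]
```

View pics/w17.png

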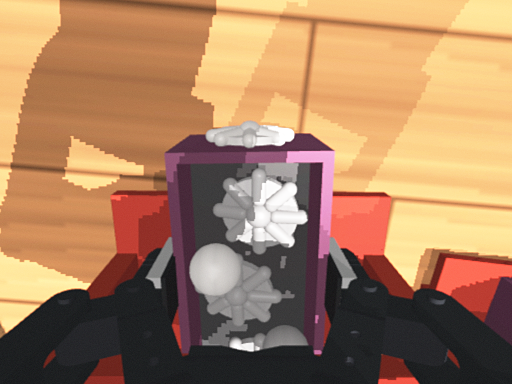

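step_arm([
  [0, 0, 0.002, 0, 0, 0, 1],
  [0, 0, 0.004, 0, 0, 0, 1],
  [0, 0, 0.004, 0, 0, 0, 1],
])

```text
time: 23.85
tool_pos: [0.5213, -0.1139, 0.11]
tool_rot: [-0.0, -0.044, 0.999, 0.0]
contact_force: [-0.2, -0.2, -3.1]
gripper_width: 0.689
```

step_arm([
  [0, 0, 0.001, 0, 0, 0, 1],
  [0, 0, 0.0015, 0, 0, 0, 1],
  [0, 0, 0.0015, 0, 0, 0, 1],
])

```text
time: 24.15
tool_pos: [0.5219, -0.114, 0.1094]
tool_rot: [0.0, -0.044, 0.999, -0.0]
contact_force: [-2.5, 0.0, 0.3]
gripper_width: 0.691
```

step_arm([
  [0, 0, 0, 0, 0, 0, 0.5],
  [0, 0, 0, 0, 0, 0, 0],
  [0, 0, 0, 0, 0, 0, -0.5],
  [0, 0, 0, 0, 0, 0, -1],
  [0, 0, 0, 0, 0, 0, -1],
  [0, 0, 0, 0, 0, 0, -1],
])

```text
time: 24.75
tool_pos: [0.5221, -0.114, 0.1091]
tool_rot: [0.0, -0.044, 0.999, -0.0]
contact_force: [0.3, -0.0, -1.0]
gripper_width: 0.999
```

Run:
```python
from plant import manip
from h import *
s=manip.state(); print(s["tool_pos"],s["contact_force"],s["gripper_width"],rack(LOW,s["tool_pos"]))
c,im=snap(manip,"wrist","w18")
```

```text
[ 0.52209919 -0.11401133  0.10913695] [ 0.30654636 -0.00678328 -0.97307467] 0.9993688883919989 [-61.7, 0.4]
```

View pics/w18.png

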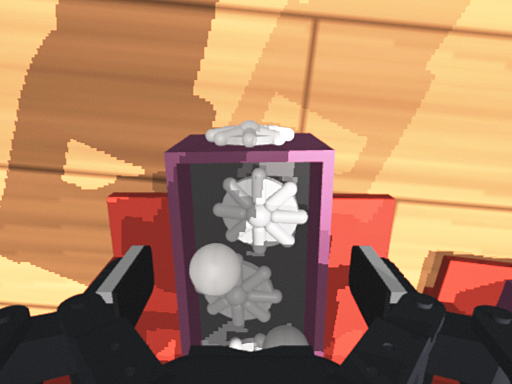

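Run:
```python
from h import *; import pickle
c=pickle.load(open("pics/w18.pkl","rb"))
for u,v in((166,151),(335,150.5)): print(rack(LOW,onz(c,u,v,.128)))
for u,v in((107,196),(394,196)): print("deck",rack(LOW,onz(c,u,v,.076)))
```

```text
[-113.7, -29.7]
[-113.9, 29.7]
deck [-80.8, -76.0]
deck [-80.9, 75.9]
```

step_arm([
  [0.012, -0.0003, 0.001, 0, 0, 0, -1],
  [0.027, -0.0003, 0.002, 0, 0, 0, -1],
  [0.043, -0.0003, 0.002, 0, 0, 0, -1],
  [0.043, -0.0003, 0.002, 0, 0, 0, -1],
  [0.043, -0.0003, 0.002, 0, 0, 0, 0],
  [0.043, -0.0003, 0.002, 0, 0, 0, 0.5],
  [0.043, -0.0003, 0.002, 0, 0, 0, 1],
  [0.043, -0.0003, 0.002, 0, 0, 0, 1],
  [0.043, -0.0003, 0.002, 0, 0, 0, 1],
  [0.043, -0.0003, 0.002, 0, 0, 0, 1],
])

```text
time: 25.8
tool_pos: [0.4796, -0.1181, 0.1077]
tool_rot: [0.0, -0.044, 0.999, -0.0]
contact_force: [-1.7, -0.5, 4.3]
gripper_width: 0.692
```

Run:
```python
from plant import manip
from h import *
s=manip.state(); print(s["tool_pos"],s["contact_force"],s["gripper_width"],rack(LOW,s["tool_pos"]))
c,im=snap(manip,"wrist","w19")
```

```text
[ 0.47956957 -0.1181485   0.10769282] [-1.7020855  -0.49831293  4.28645494] 0.6919476580921046 [-104.4, -0.0]
```

View pics/w19.png

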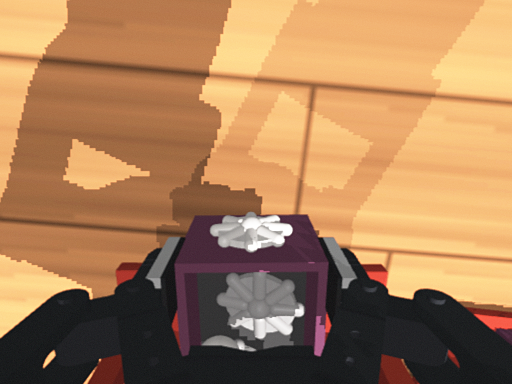

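step_arm([
  [-0.003, 0, -0.0005, 0, 0, 0, 1],
  [-0.008, 0, -0.0005, 0, 0, 0, 1],
  [-0.014, 0, -0.0005, 0, 0, 0, 1],
  [-0.02, 0, -0.0005, 0, 0, 0, 1],
  [-0.026, 0, -0.0005, 0, 0, 0, 1],
  [-0.032, 0, -0.0005, 0, 0, 0, 1],
  [-0.037, 0, -0.0005, 0, 0, 0, 1],
  [-0.04, 0, -0.0005, 0, 0, 0, 1],
  [-0.04, 0, -0.0005, 0, 0, 0, 1],
])

```text
time: 26.75
tool_pos: [0.519, -0.1147, 0.1077]
tool_rot: [-0.001, -0.044, 0.999, -0.0]
contact_force: [-3.5, -1.2, 4.2]
gripper_width: 0.691
```

step_arm([
  [-0.001, 0, 0, 0, 0, 0, 1],
  [-0.002, 0, 0, 0, 0, 0, 1],
  [-0.002, 0, 0, 0, 0, 0, 1],
])

```text
time: 27.05
tool_pos: [0.5204, -0.1145, 0.1077]
tool_rot: [-0.001, -0.044, 0.999, -0.0]
contact_force: [-6.1, -0.6, 6.4]
gripper_width: 0.688
```

step_arm([
  [-0.001, 0, 0, 0, 0, 0, 1],
  [-0.0015, 0, 0, 0, 0, 0, 1],
  [-0.0015, 0, 0, 0, 0, 0, 1],
])

```text
time: 27.35
tool_pos: [0.5218, -0.1144, 0.1077]
tool_rot: [-0.001, -0.044, 0.999, -0.0]
contact_force: [-6.0, -1.4, 5.5]
gripper_width: 0.692
```

step_arm([
  [-0.001, 0, 0, 0, 0, 0, 1],
  [-0.0015, 0, 0, 0, 0, 0, 1],
  [-0.0015, 0, 0, 0, 0, 0, 1],
])

```text
time: 27.65
tool_pos: [0.5226, -0.1143, 0.1077]
tool_rot: [-0.002, -0.044, 0.999, -0.0]
contact_force: [-9.1, -1.0, 8.3]
gripper_width: 0.689
```

step_arm([
  [-0.001, 0, 0, 0, 0, 0, 1],
  [-0.001, 0, 0, 0, 0, 0, 1],
])

```text
time: 27.85
tool_pos: [0.5226, -0.1143, 0.1077]
tool_rot: [-0.004, -0.044, 0.999, -0.0]
contact_force: [-13.7, -0.4, 11.0]
gripper_width: 0.692
```

step_arm([
  [-0.0007, 0, 0, 0, 0, 0, 1],
  [-0.0007, 0, 0, 0, 0, 0, 1],
  [0.0007, 0, 0, 0, 0, 0, 1],
  [0.001, 0, 0, 0, 0, 0, 0.5],
  [0.001, 0, 0, 0, 0, 0, 0],
  [0.001, 0, 0, 0, 0, 0, -0.5],
  [0.001, 0, 0, 0, 0, 0, -1],
  [0.001, 0, 0, 0, 0, 0, -1],
  [0.001, 0, 0, 0, 0, 0, -1],
])

```text
time: 28.75
tool_pos: [0.524, -0.114, 0.1072]
tool_rot: [-0.0, -0.044, 0.999, 0.0]
contact_force: [0.4, 0.2, 0.2]
gripper_width: 1.002
```

step_arm([
  [0.01, 0, 0, 0, 0, 0, -1],
  [0.025, 0, 0, 0, 0, 0, -1],
  [0.045, 0, 0, 0, 0, 0, -1],
  [0.06, 0, -0.02, 0, 0, 0, -1],
  [0.06, 0, -0.06, 0, 0, 0, -1],
  [0.06, 0, -0.1, 0, 0, 0, -1],
  [0.06, 0, -0.14, 0, 0, 0, -1],
  [0.06, 0, -0.16, 0, 0, 0, -1],
  [0.06, 0, -0.16, 0, 0, 0, -1],
  [0.06, 0, -0.16, 0, 0, 0, -1],
])

```text
time: 29.75
tool_pos: [0.4637, -0.1193, 0.267]
tool_rot: [-0.0, -0.044, 0.999, -0.0]
contact_force: [-0.0, 0.3, -0.4]
gripper_width: 1.0
```

Run:
```python
from plant import manip
from h import *
s=manip.state(); print(s["tool_pos"],s["contact_force"],s["gripper_width"],s["time"],rack(LOW,s["tool_pos"]))
c,im=snap(manip,"wrist","w20")
cv2.imwrite("pics/w20c.png",cv2.resize(im[175:370,150:350],None,fx=3,fy=3,interpolation=cv2.INTER_CUBIC))
```

```text
[ 0.46365797 -0.11925224  0.26703393] [-1.68422953e-04  2.86234657e-01 -4.03033727e-01] 1.0001764293884243 29.75 [-120.4, 0.2]
```

View pics/w20c.png

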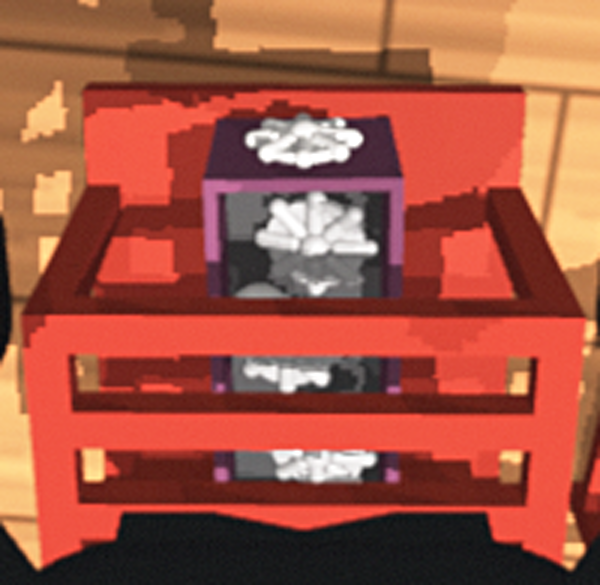

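Run:
```python
from h import *; import pickle
from plant import manip
c=pickle.load(open("pics/w20.pkl","rb"))
f=lambda u,v,z:rack(LOW,onz(c,(u+.5)/3-.5+150,(v+.5)/3-.5+175,z))
print("rim",f(203,179,.128),f(404,180,.128)); print("bottom front",f(216,118,.076),f(392,119,.076)); print("deck",f(85,86,.076),f(523,87,.076)); print("roof front",f(23,315,.162),f(585,315,.162))
for n in("scene","side"): snap(manip,n,n+"21")
a=cv2.imread("pics/scene21.png"); b=cv2.imread("pics/side21.png")
cv2.imwrite("pics/a21.png",cv2.resize(a[150:285,90:410],None,fx=2.5,fy=2.5,interpolation=cv2.INTER_CUBIC))
cv2.imwrite("pics/b21.png",cv2.resize(b[140:290,220:370],None,fx=4,fy=4,interpolation=cv2.INTER_CUBIC))
```

```text
rim [-70.4, -30.0] [-70.1, 29.9]
bottom front [-70.3, -30.5] [-69.9, 30.7]
deck [-82.0, -75.3] [-81.7, 75.6]
roof front [-45.3, -76.3] [-45.4, 76.6]
```

View pics/a21.png

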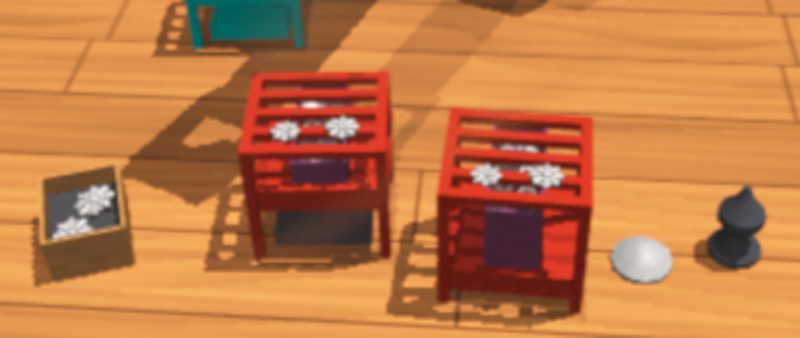

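View pics/b21.png

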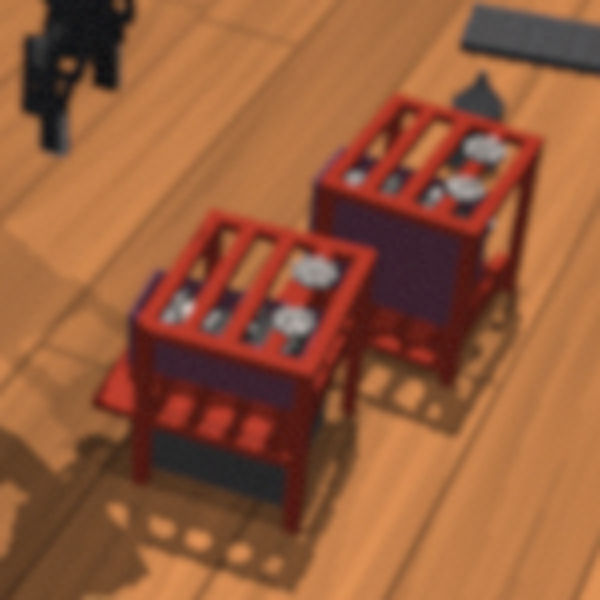

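Both bins sit at x ≈ 0 in the rack frame, with their fronts at -70 mm, flat and straight. The bystanders have not moved and the gripper is clear, so I'm handing the job in.

Run:
```python
from plant import manip
print(manip.job_done()); print(manip.state()["time"])
```

```text
the job is handed in; nothing more can be done
None
the job is handed in; nothing more can be done
```

Both bins are put away and the job is handed in at about 30 s of the 70 s allowed. The deep bin went first, into the high-headroom red rack, then the shallow bin into the low-headroom red rack. I set each one on the front of its deck, gripped it again by the front end, and slid it in until it stopped against the back stop.

**Position:** the front rims of both bins measured within 0.5 mm of -70 mm, which is fully home. Both bins were centred and straight to within about 1 mm.

**Small disagreements:** the underside of the deep bin's front edge read -68.9 mm against -70.2 mm at its rim. The deck front edges read about -82 mm, not -80 mm. The first is within the 2 mm calibration and the second about at it. The sliding tools stopped dead with force rising at the stop, which agrees with the rim readings.

**Handling:** wrist views before and after each lift showed no tilt. The largest wrist force I saw was about 22 N.

**Surroundings:** by eye in the last scene and side pictures, the finial, carton and cap are where they started. The gripper was open and clear of everything, with about zero force on it.

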